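Slide the coverslip carrier under the stage holder's leaf spring

ROBOT

A 6-joint arm with a two-finger parallel gripper is mounted at the origin on the work surface. World frame = base frame: x ahead of the robot, y to its left, z up, the work surface at z = 0. Lengths are in m, angles in degrees, forces in N, time in s.
With the tool pointing down it reaches from about 0.25 to 0.725 m from the base axis. Payload 9.7 kg.
Tool frame: the origin (TCP) lies midway between the tips of the shut fingers; the grasp point (between the pads) lies 19 mm behind it (bot.pinch_z is the distance from the TCP to the grasp point, in m); z points along the fingers, y is the direction in which the jaws open and shut (so a half turn about z gives the same grasp; the last joint's range is limited). The gripper opens to 85 mm and grips with 20 to 120 N. Pads are 22 mm wide; open, the fingers measure 114 mm over their backs; the gripper's body (76 mm by 85 mm) begins 54 mm behind the grasp point. The pads swing forward as they close: fully open they stand 13 mm farther back than shut.
Start: joints at [70.588, 4.979, 10.078, 95.1, 0, 90], TCP at [0.183, 0.519, 0.211] pointing down, gripper open.
Joint ranges: [-179.16, 179.16], [-48.56, 103.87], [-65.8, 70.77], [-126.05, 130.52], [-82.76, 87.17], [-180, 180]. Speed limits (degrees/s): [127.2, 127.2, 147.25, 180, 180, 180].

INTERFACE

Orientations are given as [roll, pitch, yaw] about the fixed x, y, z axes, in that order (R = Rz(yaw) Ry(pitch) Rx(roll)).
In Python, from workcell import bot, imaging gives the robot as it stands.
- The arm moves only by the tool servo_tool, never from a script. Its argument "moves" is a list that holds one entry, the list of rows, each a list of 7 numbers: the turn, a rotation vector about the tool's x, y, z in rad, then the shift along the tool's x, y, z in cm, then the finger opening in cm, from 0 to 8.54. A call has 1 to 12 rows; each row shifts and turns the pose as measured when the row begins, along the tool's axes as they then stand; what a row does not reach is not made up. A row lasts 1/12 s, in which the tool goes at most 41.7 mm and 7.16 degrees, less where a joint would pass 70% of its speed; a pose out of reach is approached as far as the arm can. A call is refused whole if a number of a shift passes 4.17 or a number of a turn 0.125, either way. A call with a gripper value outside its range is refused whole. The fingers move at their own pace and stop on an object; "force" is the grip in N (left out, the last holds). Time passes only in rows, so rows that do not move let the fingers close. It gives the time, the measured TCP pose, the force and the opening at its end, in the units of the state.
- bot.get_obs(): the state, without advancing time (a new reading comes with each control period).
- imaging.camera(name): name is "side" or "top" or "wrist"; returns the picture (400x640x3 uint8, blue, green, red); there is no depth.
- imaging.calibration(name): a dict with "fx", "fy", "cx", "cy" (pixels), "camera_from_world" (4x4, takes a point from world to camera coordinates). Camera axes: x right, y down, z forward; pixel columns grow to the right and rows downward; lengths in m; the calibration is good to about 2 mm. A picture is of the moment at which its call begins: read the wrist's pose just before it. calibration takes no time and is no camera call; for the wrist camera it gives the pose at the moment of the call.
- bot.job_done(): hands the job in, once; it reports no verdict.
The state is a dict: "time": time; "q": joint angles; "qd": joint speeds; "joint_efforts": joint torques, N m; "ee_pos": TCP position; "tcp_rot": TCP orientation; "wrist_force": force on the tool from outside, world axes, zero at the start; "torque": the same for the moment, N m; "opening": finger opening in m.
Only numpy, scipy, OpenCV 4.12 (cv2) and the standard library are available. Lean on these libraries where they do the work, as an engineer would, in place of code of your own. Each camera call takes 0.05 s, during which the arm holds its last target.

TASK

Load the blue coverslip carrier into the stage holder: with your fingertips press it down hard on the black thumb pad behind its orange rib, and keep pressing while you slide it under the bridge and the brass leaf spring until it is fully home against the end stop. Then let go, so that it stays clamped there. Never lift the carrier or tip it up, and leave everything else on the bench where it is.

Things in the scene. Friction and masses are not known exactly. Their poses are not given: they have to be found in the camera images.
- holder: Grey trough fixed to the bench, 245 mm long (own x -140 to +105), 84 wide; origin on the bench surface. Own +x is the sliding direction, z up. Side walls 12 mm thick, 26 high, 59 apart. Rear wall inner face at x=-132, 30 high. Floor: sprung platen (platen). Carrier home: its origin at x=28, y=0; the rear 62 mm with pad and rib then still stands out before the bridge.
- carrier: Blue plate 120 (own x) x 56 x 10 mm, about 0.14 kg, on the platen, own +x along the holder's +x; origin at centre of its underside, at first 20 mm above the bench (top at 30: 3.5 mm too high for the bridge), front edge 10 to 38 mm short of the bridge. Orange rib across its top, 50 wide, 6 high, own x=-12 to -6. Its origin may never rise more than 10 mm above its first height.
- thumb_pad (a point): centre of the flat black thumb pad on the carrier's top (carrier x=-35, z=10 mm), where the fingertips press; free 23 mm either way along x (up to the rib), 28 mm either way along y
- rib (a point): middle of the rear face of the orange rib (carrier x=-12, z=13 mm), the face the fingertips push towards the end stop
- stop_face (a point): middle of the end stop's face (holder x=88, z=25 mm; stop is 36 mm high); the carrier's front edge rests against it when home
- bridge_entry (a point): middle of the lower entry edge of the dark steel bridge across the trough (holder x=30 to 44 mm; underside 26.5 mm above the bench, top 42, screw heads to 45)
- platen (a joint): how far the sprung floor under the carrier is pressed down, m: 0 at rest, 0.008 at its hard stop. About 4 N on the carrier starts it, 7 to 8 N brings it to 0.0035 (carrier level with the bridge's underside), 11 N to 0.006, 13 N to the stop. It springs back when released, so a carrier under the bridge stays clamped (reading about 0.0035).
- leaf (a joint): angle (rad) of the brass forked leaf spring hinged behind the bridge, prongs 9 mm wide at holder y=+21 and -21 mm sloping down to x=79 mm, tips 19 mm above the bench: 0 hanging free, grows as the carrier lifts it, about 0.2 with the carrier home. It presses down with about 4 N and drags; the slide takes 5 to 12 N of push.
- spare_carrier: bystander: white carrier with grey rib, 120 x 56 x 10 mm, lying loose on the bench; origin at the centre of its underside
- oil_bottle: bystander: small amber bottle, 32 mm diameter, 65 mm tall, beside the holder; origin at the centre of its underside
- objective_can: bystander: black round objective case, 44 mm diameter, 62 mm tall, beside the holder; origin at the centre of its underside
- dish: bystander: shallow clear dish, 70 mm diameter, 14 mm tall; origin at the centre of its underside
- filter_cube: bystander: black filter cube, 34 mm, green glass on top, beside the holder; origin at the centre of its underside
- driver: bystander: green-handled screwdriver, 150 mm long, lying on the bench
Not all that is in view belongs to the job. There is more than one size of the carrier; the job needs the smallest.

How it is judged:
By the outcome, as a careful person would: the job done as asked, in the order asked, and still so for the second after the job is handed in, with the robot touching nothing.
It also fails if it takes over 38 s, if anything falls off the work surface, if the arm or the gripper's body presses on something with over 40 N, if the wrist force passes 120 N, or if a joint passes its speed limit or range.

## Working session

There is one attempt and no reset: what is moved stays moved. The work goes in short steps, Python scripts to look and compute and a tool call to move; the robot and the scene stay as the last step left them, time stands still between calls to the robot, and variables do not carry over. Pictures are saved under pics/ and viewed, and the job is handed in when it is done.

Besides the shell and the picture viewer there is one more tool, called after "Request:" as name(argument=value, ...), one argument or row to a line, values as JSON. servo_tool: Moves the arm, as the interface text tells. Its arguments: {"type":"object","properties":{"moves":{"type":"array","items":{"type":"array","items":{"type":"array","items":{"type":"number"}}}},"force":{"type":"number"}},"required":["moves"]}

```bash
mkdir -p pics; python3 - <<'E'
from workcell import bot, imaging
import cv2
o=bot.get_obs(); print({k:o[k] for k in('time','ee_pos','tcp_rot','wrist_force','opening')})
for n in('side','top','wrist'):
    c=imaging.calibration(n); print(n,c)
    cv2.imwrite(f'pics/{n}0.png',imaging.camera(n))
E
```

```text
{'time': 0.0, 'ee_pos': array([0.18271963, 0.51848427, 0.20997629]), 'tcp_rot': array([-1.79923442e+02,  2.48572794e-03,  1.60587568e+02]), 'wrist_force': array([ 0.69616555,  0.59391214, -0.58386428]), 'opening': 0.08558313909322947}
side {'fx': 380.1258493800301, 'fy': 380.1258493800301, 'cx': 317.23953366875503, 'cy': 197.81675107594802, 'camera_from_world': array([[ 0.9856152 , -0.16739641,  0.0232619 , -0.49446631],
       [-0.0748957 , -0.55601178, -0.82779317,  0.10452075],
       [ 0.1515035 ,  0.81414332, -0.56055093,  1.15551315],
       [ 0.        ,  0.        ,  0.        ,  1.        ]])}
top {'fx': 421.09659124383745, 'fy': 421.09659124383745, 'cx': 321.0888038293371, 'cy': 199.11101718769237, 'camera_from_world': array([[-0.00790865, -0.99991552,  0.01031507,  0.02219294],
       [-0.98783706,  0.00621035, -0.15536853,  0.50436046],
       [ 0.15529134, -0.01141837, -0.98780272,  1.11844167],
       [ 0.        ,  0.        ,  0.        ,  1.        ]])}
wrist {'fx': 297.7330187755992, 'fy': 297.7330187755992, 'cx': 320.22538298561153, 'cy': 203.55469039376283, 'camera_from_world': array([[ 0.33319621,  0.94285662, -0.00130028, -0.54920608],
       [ 0.89184132, -0.31471982,  0.32491612, -0.04309988],
       [ 0.30594009, -0.10942047, -0.94574194,  0.38165696],
       [ 0.        ,  0.        ,  0.        ,  1.        ]])}
```

View pics/side0.png

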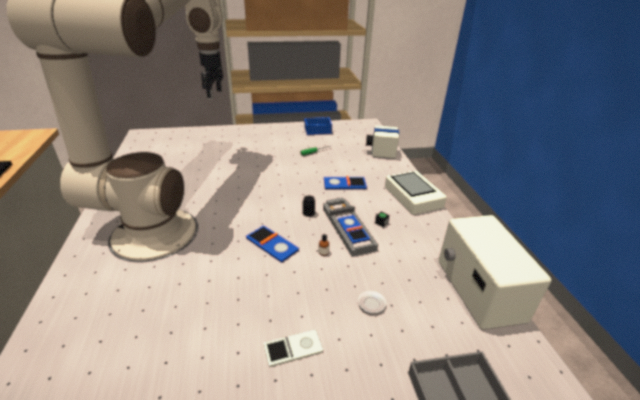

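View pics/top0.png

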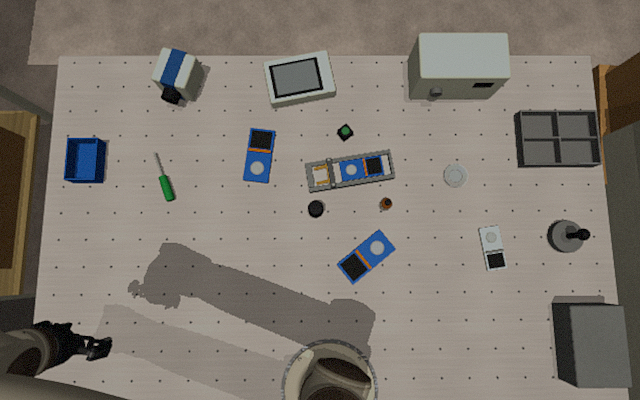

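View pics/wrist0.png

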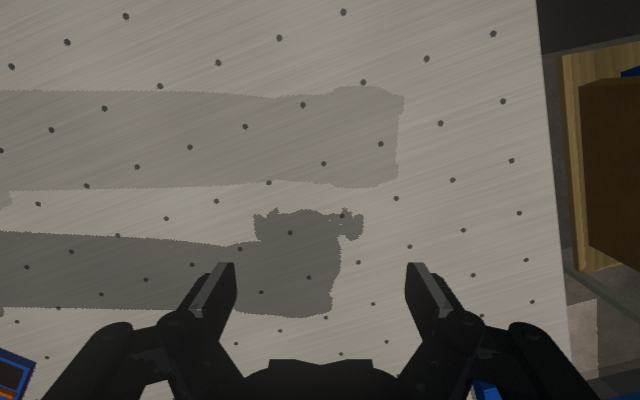

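Top view: the holder is at about (350,170), with the bridge at (331,172) on the left. The carrier is in the trough, with its pad at (375,166) on the right, so it slides towards image left (world +y). The two other blue carriers lie loose on the bench. Next I'll get a coarse position from the top view.

```bash
cat > h.py <<'E'
import numpy as np, cv2
from workcell import bot, imaging
def ray(c,u,v):
    T=c['camera_from_world'];R=T[:3,:3];t=T[:3,3]
    o=-R.T@t; d=R.T@np.array([(u-c['cx'])/c['fx'],(v-c['cy'])/c['fy'],1]); return o,d/np.linalg.norm(d)
def onz(c,u,v,z):
    o,d=ray(c,u,v); return o+d*(z-o[2])/d[2]
def tri(obs):
    A=np.zeros((3,3));b=np.zeros(3)
    for c,u,v in obs:
        o,d=ray(c,u,v);P=np.eye(3)-np.outer(d,d);A+=P;b+=P@o
    p=np.linalg.solve(A,b); return p
def proj(c,p):
    T=c['camera_from_world'];q=T[:3,:3]@np.array(p)+T[:3,3]; return c['fx']*q[0]/q[2]+c['cx'],c['fy']*q[1]/q[2]+c['cy']
E
python3 - <<'E'
from h import *
c=imaging.calibration('top')
for n,u,v in [('bridge',331,172),('pad',375,166),('rear',394,164),('front',307,177),('bottle',386,203),('can',316,208),('cube',345,132)]:
    print(n,onz(c,u,v,.03).round(3))
im=cv2.imread('pics/top0.png')
cv2.imwrite('pics/topz.png',cv2.resize(im[110:230,280:420],None,fx=5,fy=5,interpolation=cv2.INTER_CUBIC))
E
```

```text
bridge [ 0.583 -0.01   0.03 ]
pad [ 0.599 -0.134  0.03 ]
rear [ 0.605 -0.187  0.03 ]
front [0.569 0.057 0.03 ]
bottle [ 0.494 -0.161  0.03 ]
can [0.481 0.033 0.03 ]
cube [ 0.699 -0.051  0.03 ]
```

View pics/topz.png

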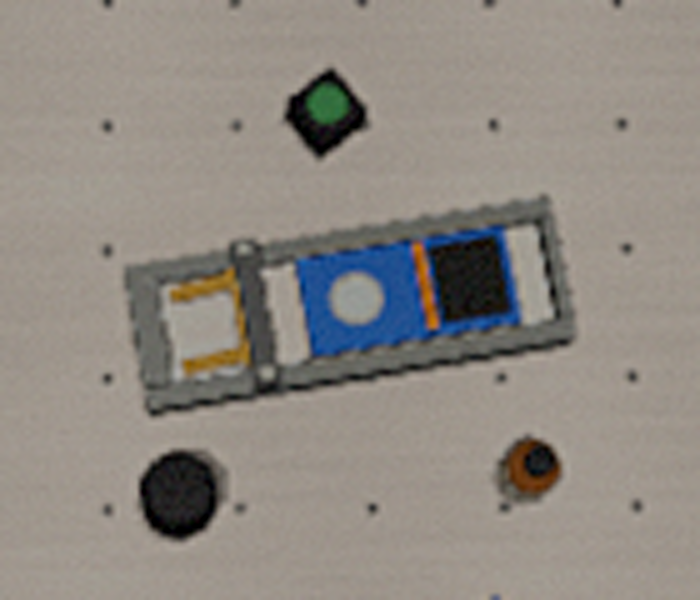

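Request:
servo_tool(
  moves=[
    [[0, 0, 0.12, 0, 0, 0, 0], [0, 0, 0.12, 0, 0, 0, 0], [0, 0, 0.12, 0, 0, 0, 0], [0, 0, 0.12, 0, 0, 0, 0], [0, 0, 0.12, 0, 0, 0, 0], [0, 0, 0.12, 0, 0, 0, 0], [0, 0, 0.12, 0, 0, 0, 0], [0, 0, 0.12, 0, 0, 0, 0], [0, 0, 0.12, 0, 0, 0, 0]],
  ],
)

```text
time: 0.9
ee_pos: [0.1824, 0.5175, 0.2072]
tcp_rot: [-179.8, 0.3, 96.5]
wrist_force: [-0.2, -0.8, 0.2]
opening: 0.0
```

```bash
cat >> h.py <<'E'
from scipy.spatial.transform import Rotation as Rn
def to(p):
    o=bot.get_obs();R=Rn.from_euler('xyz',o['tcp_rot'],degrees=True).as_matrix()
    d=R.T@(np.array(p)-o['ee_pos'])*100
    print('t',round(o['time'],3),'pos',o['ee_pos'].round(4),'rpy',o['tcp_rot'].round(2),'F',o['wrist_force'].round(2),'op',round(o['opening'],4),'shift cm',d.round(2)); return d
E
python3 - <<'E'
from h import *
to([0.62,-0.16,0.22])
c=imaging.calibration('wrist');T=c['camera_from_world'];print(-T[:3,:3].T@T[:3,3])
E
```

```text
t 0.9 pos [0.1824 0.5175 0.2072] rpy [-179.84    0.34   96.46] F [-0.16 -0.75  0.16] op 0.0 shift cm [-72.25  35.86  -0.95]
[0.17419205 0.60125523 0.3708603 ]
```

Request:
servo_tool(
  moves=[
    [[0, 0, 0, -3.4, 1.92, 0, 0], [0, 0, 0, -3.4, 1.92, 0, 0], [0, 0, 0, -3.4, 1.92, 0, 0], [0, 0, 0, -3.4, 1.92, 0, 0], [0, 0, 0, -3.4, 1.92, 0, 0], [0, 0, 0, -3.4, 1.92, 0, 0], [0, 0, 0, -3.4, 1.92, 0, 0], [0, 0, 0, -3.4, 1.92, 0, 0], [0, 0, 0, -3.4, 1.92, 0, 0], [0, 0, 0, -3.4, 1.92, 0, 0], [0, 0, 0, -3.4, 1.92, 0, 0], [0, 0, 0, -3.4, 1.92, 0, 0]],
  ],
)

```text
time: 1.9
ee_pos: [0.4588, 0.1229, 0.2048]
tcp_rot: [-179.7, 0.5, 96.4]
wrist_force: [1.0, 1.0, -0.1]
opening: 0.0
```

```bash
python3 - <<'E'
from h import *
to([0.595,-0.05,0.2])
E
```

```text
t 1.9 pos [0.4588 0.1229 0.2048] rpy [-179.68    0.51   96.43] F [ 0.97  0.98 -0.09] op 0.0 shift cm [-18.71  11.6    0.58]
```

Request:
servo_tool(
  moves=[
    [[0, 0, 0, -3.2, 2.0, 0, 0], [0, 0, 0, -3.2, 2.0, 0, 0], [0, 0, 0, -3.2, 2.0, 0, 0], [0, 0, 0, -3.2, 2.0, 0, 0], [0, 0, 0, -3.2, 2.0, 0, 0], [0, 0, 0, -2.6, 1.6, 0.6, 0], [0, 0, 0, 0, 0, 0, 0], [0, 0, 0, 0, 0, 0, 0]],
  ],
)

```text
time: 2.57
ee_pos: [0.6019, -0.0674, 0.1958]
tcp_rot: [-179.5, 0.5, 95.9]
wrist_force: [-0.1, 1.0, -0.5]
opening: 0.0001
```

```bash
python3 - <<'E'
from h import *
import json
to([0.6,-0.134,0.1])
c=imaging.calibration('wrist');cv2.imwrite('pics/w1.png',imaging.camera('wrist'))
c['camera_from_world']=c['camera_from_world'].tolist();json.dump(c,open('w1.json','w'))
E
```

```text
t 2.567 pos [ 0.6019 -0.0674  0.1958] rpy [-179.51    0.52   95.95] F [-0.06  1.01 -0.47] op 0.0001 shift cm [-6.52 -0.8   9.64]
```

View pics/w1.png

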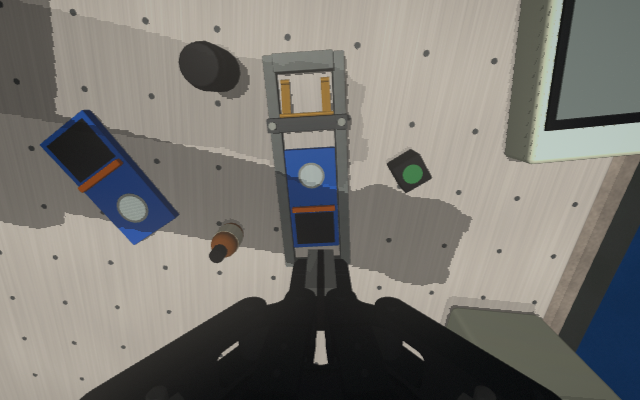

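Request:
servo_tool(
  moves=[
    [[0, 0, 0.022, -2.0, 2.5, 1.0, 0], [0, 0, 0.021, -2.0, 2.5, 1.0, 0], [0, 0, 0, 0, 0, 0, 0], [0, 0, 0, 0, 0, 0, 0]],
  ],
)

```text
time: 2.95
ee_pos: [0.6549, -0.0994, 0.1753]
tcp_rot: [-179.5, 0.5, 93.6]
wrist_force: [0.6, 0.2, -0.4]
opening: -0.0003
```

```bash
python3 - <<'E'
from h import *
import json
to([0.6,-0.134,0.1])
c=imaging.calibration('wrist');cv2.imwrite('pics/w2.png',imaging.camera('wrist'))
c['camera_from_world']=c['camera_from_world'].tolist();json.dump(c,open('w2.json','w'))
ims=[]
for n in('w1','w2'):
    im=cv2.imread(f'pics/{n}.png')
    x0=255 if n=='w1' else 180
    ims.append(cv2.resize(im[30:270,x0:x0+130],None,fx=2.5,fy=2.5,interpolation=cv2.INTER_CUBIC))
cv2.imwrite('pics/w12.png',np.hstack(ims))
E
```

```text
t 2.95 pos [ 0.6549 -0.0994  0.1753] rpy [-179.46    0.49   93.63] F [ 0.62  0.19 -0.36] op -0.0003 shift cm [-3.04 -5.63  7.61]
```

View pics/w2.png

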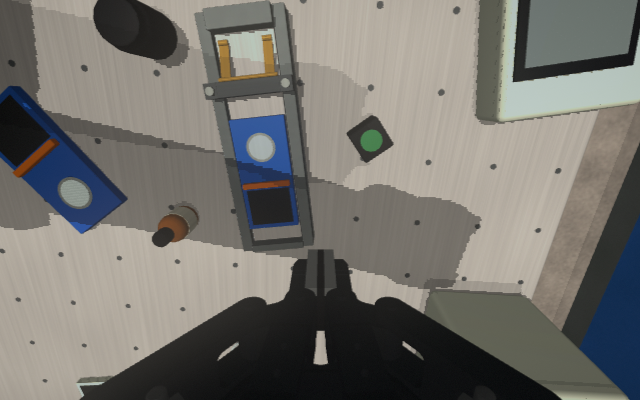

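View pics/w12.png

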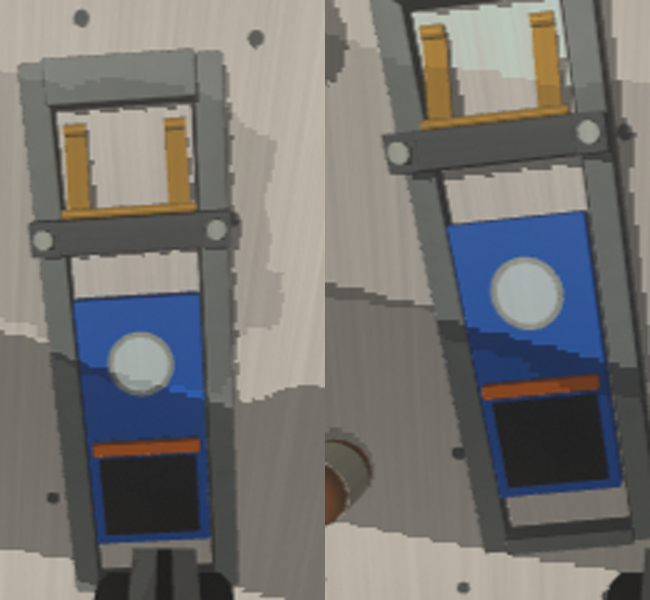

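```bash
cat > m.py <<'E'
from h import *
import json
def quad(mask,near):
    n,l,s,ce=cv2.connectedComponentsWithStats(mask.astype(np.uint8))
    k=[i for i in range(1,n) if s[i,4]>60]
    k=min(k,key=lambda i:np.hypot(*(ce[i]-near)))
    cs,_=cv2.findContours((l==k).astype(np.uint8),cv2.RETR_EXTERNAL,cv2.CHAIN_APPROX_NONE)
    cn=max(cs,key=cv2.contourArea)
    b=cv2.boxPoints(cv2.minAreaRect(cn)); b=b[np.argsort(b[:,1])]
    b=np.vstack([b[:2][np.argsort(b[:2,0])],b[2:][np.argsort(b[2:,0])]])
    return b,ce[k],s[k,4]
res={}
seeds={'w1':dict(blue=(313,185),rib=(314,210),pad=(315,227)),'w2':dict(blue=(262,165),rib=(265,186),pad=(271,206))}
C={}
for n in seeds:
    im=cv2.imread(f'pics/{n}.png');C[n]=json.load(open(n+'.json'));C[n]['camera_from_world']=np.array(C[n]['camera_from_world'])
    b,g,r=[im[...,i].astype(int) for i in range(3)]
    M=dict(blue=(b>r+30)&(b>g+20),rib=(r>b+40)&(r>g+25),pad=(np.maximum(np.maximum(b,g),r)<50))
    for k in M:
        q,ce,a=quad(M[k],seeds[n][k]);res[n,k]=(q,ce);print(n,k,q.round(1).tolist(),ce.round(1),a)
for k in('blue','rib','pad'):
    P=[]
    for i in range(4):
        P.append(tri([(C[n],*res[n,k][0][i]) for n in C]))
    P.append(tri([(C[n],*res[n,k][1]) for n in C]))
    print(k,np.array(P).round(4).tolist(), [np.linalg.norm(P[0]-P[1]).round(4),np.linalg.norm(P[0]-P[2]).round(4)])
E
python3 m.py
```

```text
w1 blue [[283.6000061035156, 149.60000610351562], [334.29998779296875, 146.60000610351562], [289.29998779296875, 247.5], [340.0, 244.5]] [311.9 185.2] 2722
w1 rib [[291.8999938964844, 206.89999389648438], [333.8999938964844, 204.6999969482422], [292.20001220703125, 212.39999389648438], [334.20001220703125, 210.10000610351562]] [313.1 208.5] 234
w1 pad [[294.79998779296875, 213.39999389648438], [332.29998779296875, 211.5], [296.3999938964844, 243.60000610351562], [333.8999938964844, 241.60000610351562]] [314.6 227.4] 1118
w2 blue [[227.89999389648438, 120.0], [283.0, 112.0999984741211], [243.8000030517578, 231.60000610351562], [299.0, 223.6999969482422]] [262.9 158.6] 3391
w2 rib [[242.60000610351562, 183.60000610351562], [288.6000061035156, 179.1999969482422], [243.10000610351562, 189.5], [289.20001220703125, 185.10000610351562]] [265.7 184.4] 272
w2 pad [[246.89999389648438, 191.10000610351562], [289.29998779296875, 187.10000610351562], [250.10000610351562, 224.6999969482422], [292.3999938964844, 220.8000030517578]] [270.2 205.8] 1372
blue [[0.5575, -0.0411, 0.0286], [0.6132, -0.0305, 0.0334], [0.5722, -0.1607, 0.0326], [0.6337, -0.1474, 0.0348], [0.5927, -0.0782, 0.0289]] [np.float64(0.0568), np.float64(0.1206)]
rib [[0.572, -0.1054, 0.0338], [0.6206, -0.0981, 0.0319], [0.573, -0.1112, 0.0361], [0.6216, -0.1039, 0.0342], [0.5968, -0.1043, 0.0351]] [np.float64(0.0491), np.float64(0.0063)]
pad [[0.5759, -0.1143, 0.0313], [0.6205, -0.1098, 0.0229], [0.5811, -0.1491, 0.0409], [0.6262, -0.1455, 0.0321], [0.6009, -0.1299, 0.0305]] [np.float64(0.0456), np.float64(0.0365)]
```

```bash
cat >> m.py <<'E'
print('---')
d1=tri([(C['w1'],271.8,126),(C['w2'],209.2,91.2)]);d2=tri([(C['w1'],341.4,121.6),(C['w2'],285.2,82.4)])
print('screws',d1.round(4),d2.round(4),np.linalg.norm(d1-d2))
s=(d1+d2)/2; a=np.radians(98.4);ex=np.array([np.cos(a),np.sin(a),0]);ey=np.array([-ex[1],ex[0],0])
print('screw line normal yaw',np.degrees(np.arctan2(*(d1-d2)[1::-1]))-90)
O=s-37*.001*ex
for n,p in dict(front=[.5854,-.0358,.03],padc=[.601,-.13,.0305],ribc=[.5968,-.1043,.035]).items():
    p=np.array(p)-O; print(n,'holder x,y mm',(p@ex*1000).round(1),(p@ey*1000).round(1))
print('O',O.round(4), 'home pad', (O+ex*(-.007)).round(4))
pd=np.array([.601,-.13,0]); tgt=pd+ex*.009
to([*tgt[:2],.05])
E
python3 m.py | sed -n '/---/,$p'
```

```text
---
screws [ 0.546  -0.0151  0.0444] [ 0.6165 -0.0033  0.0461] 0.07150394908134113
screw line normal yaw -260.4497165901877
front holder x,y mm 10.1 -0.3
padc holder x,y mm -85.4 -1.9
ribc holder x,y mm -59.3 -1.5
O [ 0.5866 -0.0458  0.0453] home pad [ 0.5876 -0.0527  0.0453]
t 3.0 pos [ 0.6547 -0.0993  0.1749] rpy [-179.43    0.49   93.65] F [-1.18  0.27 -0.62] op 0.0001 shift cm [-1.72 -5.51 12.56]
```

```bash
cat >> h.py <<'E'
def turn(yaw):
    o=bot.get_obs();R=Rn.from_euler('xyz',o['tcp_rot'],degrees=True)
    v=(R.inv()*Rn.from_euler('xyz',[180,0,yaw],degrees=True)).as_rotvec(); print('rotvec',v.round(4)); return v
E
python3 - <<'E'
from h import *
turn(98.7)
E
```

```text
rotvec [-0.0103  0.0081 -0.0881]
```

Request:
servo_tool(
  moves=[
    [[-0.01, 0.008, -0.088, 0, 0, 0, 0], [0, 0, 0, 0, 0, 0, 0], [0, 0, 0, -0.7, -3.0, 2.5, 0], [0, 0, 0, -0.6, -2.8, 2.5, 0], [0, 0, 0, 0, 0, 2.5, 0], [0, 0, 0, 0, 0, 2.0, 0], [0, 0, 0, 0, 0, 0, 0], [0, 0, 0, 0, 0, 0, 0]],
  ],
)

```text
time: 3.67
ee_pos: [0.5965, -0.1144, 0.0847]
tcp_rot: [179.4, 0.2, 98.6]
wrist_force: [0.2, -0.3, 0.4]
opening: -0.0
```

```bash
python3 - <<'E'
from h import *
to([.5997,-.1211,.04]);turn(98.7)
for n in('wrist','side'): cv2.imwrite(f'pics/{n}3.png',imaging.camera(n))
im=cv2.imread('pics/side3.png');cv2.imwrite('pics/side3z.png',cv2.resize(im[120:280,250:450],None,fx=3.5,fy=3.5,interpolation=cv2.INTER_CUBIC))
E
```

```text
t 3.667 pos [ 0.5965 -0.1144  0.0847] rpy [179.43   0.22  98.61] F [ 0.24 -0.32  0.35] op -0.0 shift cm [-0.69  0.18  4.47]
rotvec [ 0.01    0.0039 -0.0016]
```

View pics/wrist3.png

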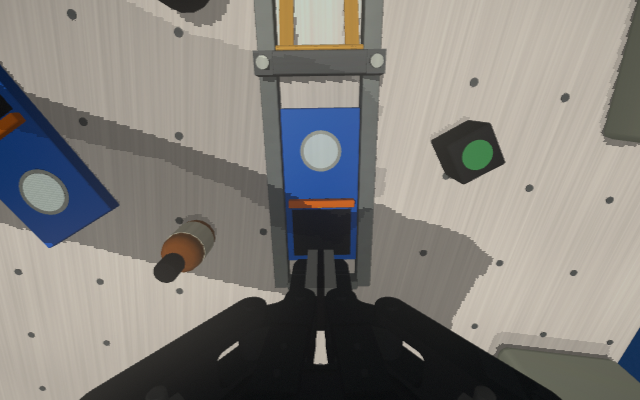

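View pics/side3z.png

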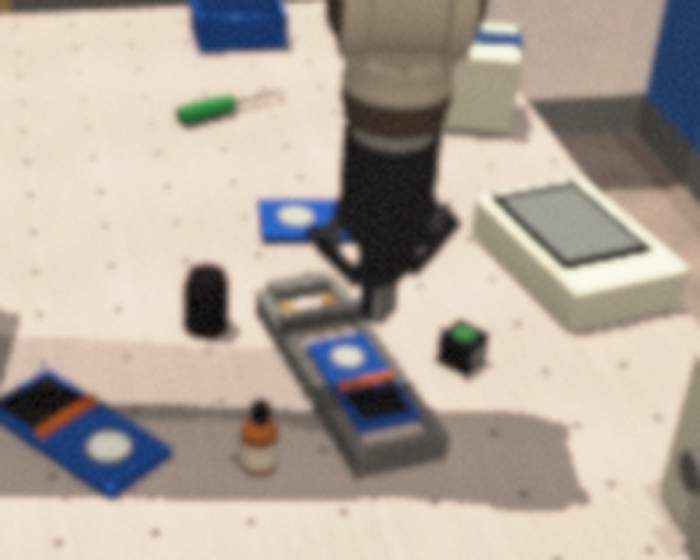

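Request:
servo_tool(
  moves=[
    [[0.01, 0.004, 0, -0.7, 0.2, 1.5, 0], [0, 0, 0, 0, 0, 1.5, 0], [0, 0, 0, 0, 0, 1.0, 0], [0, 0, 0, 0, 0, 0, 0], [0, 0, 0, 0, 0, 0, 0]],
  ],
)

```text
time: 4.18
ee_pos: [0.6052, -0.1223, 0.0476]
tcp_rot: [179.6, 0.2, 98.7]
wrist_force: [-0.1, 0.6, 0.6]
opening: 0.0001
```

```bash
python3 - <<'E'
from h import *
to([.5997,-.1211,.03]);turn(98.7)
c=imaging.calibration('wrist');print('tcp px',proj(c,bot.get_obs()['ee_pos']))
cv2.imwrite('pics/w4.png',imaging.camera('wrist')[100:350,170:470].repeat(2,0).repeat(2,1))
E
```

```text
t 4.183 pos [ 0.6052 -0.1223  0.0476] rpy [1.7959e+02 1.6000e-01 9.8650e+01] F [-0.14  0.57  0.62] op 0.0001 shift cm [ 0.21 -0.54  1.75]
rotvec [ 0.0071  0.0027 -0.0009]
tcp px (np.float64(319.0337779425207), np.float64(244.81696844864234))
```

View pics/w4.png

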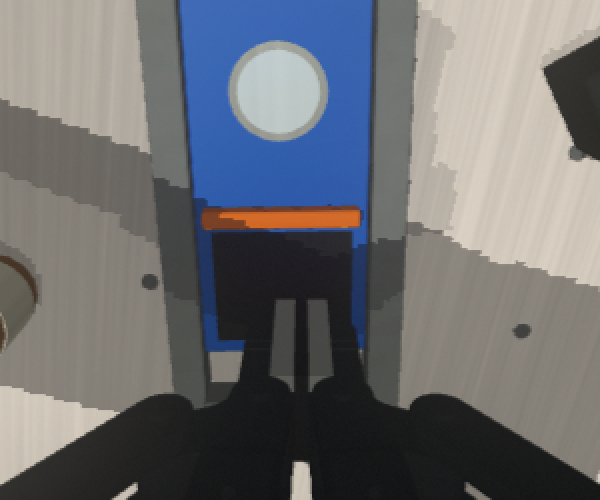

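The tips are about 5 mm right of the pad's midline. I'll correct that and go lower.

Request:
servo_tool(
  moves=[
    [[0.007, 0.003, 0, 0.2, -0.5, 0.5, 0], [0, 0, 0, 0, 0, 0.4, 0], [0, 0, 0, 0, 0, 0.2, 0], [0, 0, 0, 0, 0, 0, 0], [0, 0, 0, 0, 0, 0, 0]],
  ],
)

```text
time: 4.65
ee_pos: [0.6001, -0.1212, 0.037]
tcp_rot: [180.0, -0.0, 98.6]
wrist_force: [-0.1, 0.6, -0.0]
opening: 0.0
```

```bash
python3 - <<'E'
from h import *
to([.5997,-.1211,.03]);turn(98.7)
E
```

```text
t 4.65 pos [ 0.6001 -0.1212  0.037 ] rpy [179.96  -0.    98.65] F [-0.14  0.64 -0.02] op 0.0 shift cm [ 0.02 -0.04  0.7 ]
rotvec [ 0.0008 -0.     -0.0009]
```

Aligned. Now I'll lower onto the pad, watching the force.

Request:
servo_tool(
  moves=[
    [[0, 0, 0, 0, 0, 0.3, 0], [0, 0, 0, 0, 0, 0.3, 0], [0, 0, 0, 0, 0, 0.2, 0], [0, 0, 0, 0, 0, 0.2, 0]],
  ],
)

```text
time: 4.98
ee_pos: [0.6007, -0.1213, 0.0272]
tcp_rot: [179.9, 0.0, 98.6]
wrist_force: [0.2, -0.6, -0.6]
opening: -0.0003
```

Request:
servo_tool(
  moves=[
    [[0, 0, 0, 0, 0, 0.2, 0], [0, 0, 0, 0, 0, 0.2, 0]],
  ],
)

```text
time: 5.15
ee_pos: [0.6007, -0.1213, 0.0226]
tcp_rot: [179.9, 0.0, 98.6]
wrist_force: [0.6, -0.7, -0.2]
opening: -0.0006
```

Request:
servo_tool(
  moves=[
    [[0, 0, 0, 0, 0, 0.2, 0], [0, 0, 0, 0, 0, 0.2, 0]],
  ],
)

```text
time: 5.32
ee_pos: [0.6006, -0.1213, 0.0181]
tcp_rot: [179.9, 0.0, 98.6]
wrist_force: [0.2, 0.2, -0.2]
opening: -0.0
```

No force even at z=0.018, which is below the pad's height as measured. I'll look before going further.

```bash
python3 - <<'E'
from h import *
to([.5997,-.1211,.03])
c=imaging.calibration('wrist');print('tcp px',proj(c,bot.get_obs()['ee_pos']))
cv2.imwrite('pics/w5.png',imaging.camera('wrist')[100:350,170:470].repeat(2,0).repeat(2,1))
cv2.imwrite('pics/side5z.png',cv2.resize(imaging.camera('side')[160:280,280:430],None,fx=5,fy=5,interpolation=cv2.INTER_CUBIC))
E
```

```text
t 5.317 pos [ 0.6006 -0.1213  0.0181] rpy [1.7988e+02 3.0000e-02 9.8650e+01] F [ 0.22  0.2  -0.23] op -0.0 shift cm [ 0.03 -0.09 -1.19]
tcp px (np.float64(319.0137365265725), np.float64(244.8092400075726))
```

View pics/w5.png

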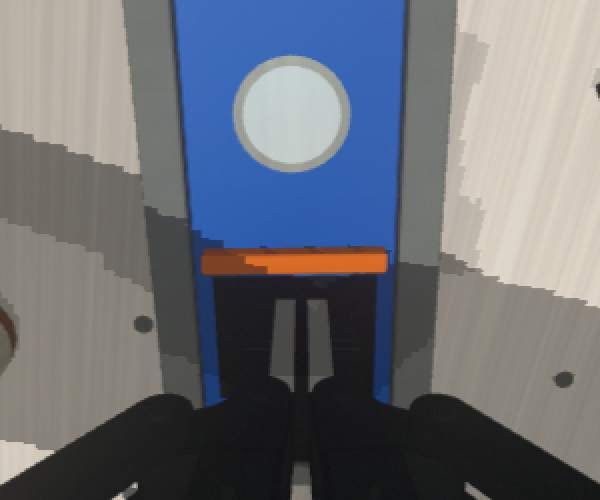

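View pics/side5z.png

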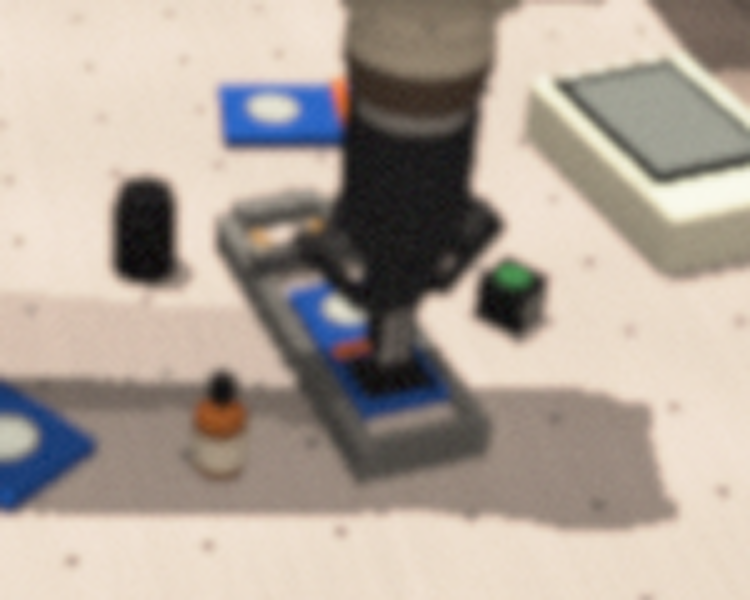

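```bash
python3 - <<'E'
from h import *
o=bot.get_obs();c=imaging.calibration('side');t=imaging.calibration('top')
for z in(.018,.03,.042): print(z,proj(c,[*o['ee_pos'][:2],z]))
print('pad c',proj(c,[.601,-.13,.0305]),'rib',proj(c,[.5968,-.1043,.035]))
print(o['joint_efforts'],o['q'])
im=imaging.camera('side');cv2.imwrite('pics/side6z.png',cv2.resize(im[195:265,320:400],None,fx=9,fy=8,interpolation=cv2.INTER_CUBIC))
# side-view: rib & pad, triangulated with w1 (carrier untouched)
E
```

```text
0.018 (np.float64(356.6734618148197), np.float64(235.24735832282676))
0.03 (np.float64(357.00181323094967), np.float64(232.13135502572862))
0.042 (np.float64(357.33409374203177), np.float64(228.97806523548982))
pad c (np.float64(357.9572824492553), np.float64(233.8601336998583)) rib (np.float64(354.5470332983173), np.float64(227.4044156032968))
[ 4.52950053e-04 -6.17195463e+01  4.63162065e+01 -1.58299045e-01
  8.47484625e-04  3.55659165e-05] [-1.14188638e+01  1.39727316e+01 -1.08661406e+00  7.48472791e+01
  1.62933483e-02  6.99296963e+01]
```

View pics/side6z.png

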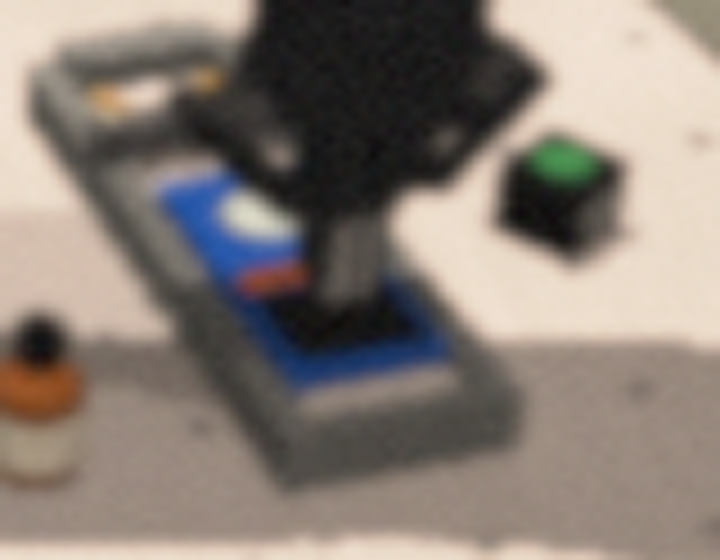

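The side view shows the fingertips still above the pad. The wrist view agrees: rib width 93 px gives rib top ≈36 mm, so the carrier isn't pressed. The real tips appear to sit 10–20 mm above the reported TCP. I'll keep going down slowly until I feel contact.

Request:
servo_tool(
  moves=[
    [[0, 0, 0, 0, 0, 0.2, 0], [0, 0, 0, 0, 0, 0.15, 0]],
  ],
)

```text
time: 5.63
ee_pos: [0.6009, -0.1213, 0.0149]
tcp_rot: [179.8, 0.0, 98.6]
wrist_force: [-0.0, 0.0, -0.3]
opening: -0.0
```

Request:
servo_tool(
  moves=[
    [[0, 0, 0, 0, 0, 0.15, 0], [0, 0, 0, 0, 0, 0.1, 0]],
  ],
)

```text
time: 5.8
ee_pos: [0.6009, -0.1213, 0.0122]
tcp_rot: [179.8, 0.0, 98.6]
wrist_force: [0.2, 0.5, -0.5]
opening: -0.0001
```

Request:
servo_tool(
  moves=[
    [[0, 0, 0, 0, 0, 0.1, 0], [0, 0, 0, 0, 0, 0.1, 0]],
  ],
)

```text
time: 5.97
ee_pos: [0.6009, -0.1213, 0.01]
tcp_rot: [179.8, 0.0, 98.6]
wrist_force: [-1.0, 0.6, 0.2]
opening: 0.0001
```

```bash
python3 - <<'E'
from h import *
to([.5997,-.1211,.03])
cv2.imwrite('pics/w7.png',imaging.camera('wrist')[100:350,170:470].repeat(2,0).repeat(2,1))
E
```

```text
t 5.967 pos [ 0.6009 -0.1213  0.01  ] rpy [1.7984e+02 4.0000e-02 9.8650e+01] F [-1.04  0.56  0.16] op 0.0001 shift cm [ 0.04 -0.11 -2.  ]
```

View pics/w7.png

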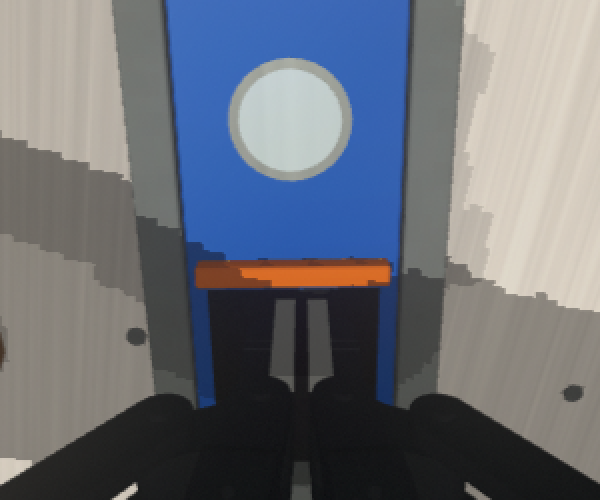

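Tips at row 298, rib's rear base at row 289, and the two are converging as I descend. I'll back off 4 mm so I land clear of the rib, then continue down.

Request:
servo_tool(
  moves=[
    [[0, 0, 0, -0.4, -0.1, 0, 0], [0, 0, 0, 0, 0, 0.1, 0], [0, 0, 0, 0, 0, 0.1, 0]],
  ],
)

```text
time: 6.27
ee_pos: [0.6005, -0.1258, 0.0083]
tcp_rot: [179.8, 0.0, 98.7]
wrist_force: [-1.6, 2.4, 5.0]
opening: 0.0002
```

Request:
servo_tool(
  moves=[
    [[0, 0, 0, 0, 0, 0.1, 0], [0, 0, 0, 0, 0, 0.1, 0]],
  ],
)

```text
time: 6.43
ee_pos: [0.6006, -0.1258, 0.0072]
tcp_rot: [179.8, 0.0, 98.6]
wrist_force: [-2.1, 0.6, 5.6]
opening: 0.0004
```

```bash
python3 - <<'E'
from h import *
to([.5997,-.1211,.03])
cv2.imwrite('pics/w8.png',imaging.camera('wrist')[100:350,170:470].repeat(2,0).repeat(2,1))
cv2.imwrite('pics/side8z.png',cv2.resize(imaging.camera('side')[195:265,320:400],None,fx=9,fy=8,interpolation=cv2.INTER_CUBIC))
E
```

```text
t 6.433 pos [ 0.6006 -0.1258  0.0072] rpy [1.7978e+02 3.0000e-02 9.8650e+01] F [-2.13  0.57  5.63] op 0.0004 shift cm [ 0.48 -0.01 -2.28]
```

View pics/w8.png

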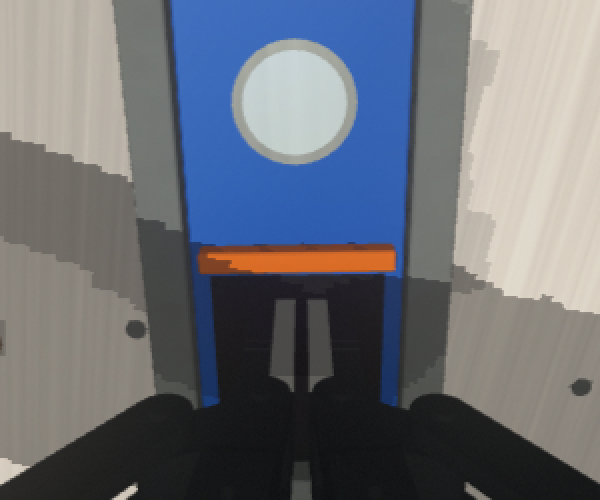

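View pics/side8z.png

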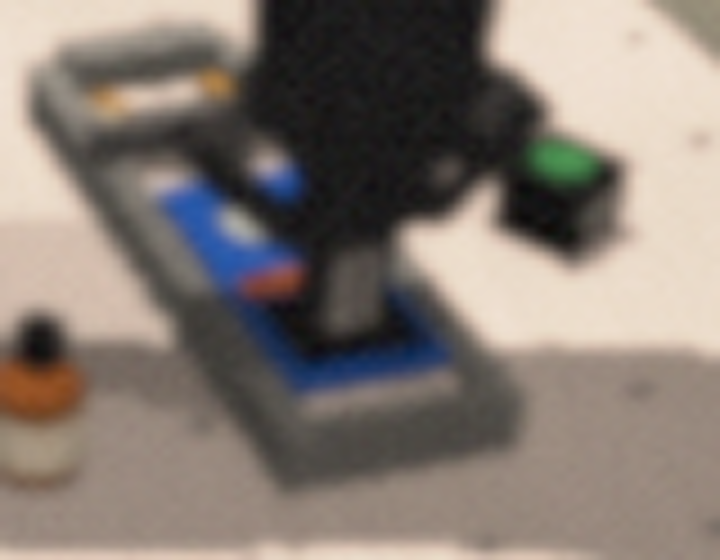

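Contact: force came up to 5 N at reported z≈0.008, about 21 mm off the expected tip position. Now I'll press harder and see how command maps to force.

Request:
servo_tool(
  moves=[
    [[0, 0, 0, 0, 0, 0.2, 0], [0, 0, 0, 0, 0, 0.2, 0]],
  ],
)

```text
time: 6.7
ee_pos: [0.6007, -0.1258, 0.0047]
tcp_rot: [179.7, 0.1, 98.6]
wrist_force: [-3.9, 1.4, 9.9]
opening: -0.0001
```

Request:
servo_tool(
  moves=[
    [[0, 0, 0, 0, 0, 0.2, 0], [0, 0, 0, 0, 0, 0.2, 0]],
  ],
)

```text
time: 6.87
ee_pos: [0.6007, -0.1258, 0.0026]
tcp_rot: [179.7, 0.1, 98.6]
wrist_force: [-4.6, 0.1, 11.0]
opening: -0.0001
```

Request:
servo_tool(
  moves=[
    [[0, 0, 0, 0, 0, 0.2, 0], [0, 0, 0, 0, 0, 0.2, 0]],
  ],
)

```text
time: 7.03
ee_pos: [0.6008, -0.1258, 0.0012]
tcp_rot: [179.6, 0.1, 98.6]
wrist_force: [-7.7, 2.0, 20.1]
opening: 0.0
```

Hard stop reached: 20 N at 2 mm/row down, platen travel ≈7–8 mm. Now I'll slide forward until I meet the rib, still pressing and easing the sideways load.

Request:
servo_tool(
  moves=[
    [[0, 0, 0, 0.2, -0.06, 0.18, 0], [0, 0, 0, 0.2, -0.03, 0.18, 0], [0, 0, 0, 0.2, 0, 0.18, 0]],
  ],
)

```text
time: 7.28
ee_pos: [0.6019, -0.1244, 0.0018]
tcp_rot: [179.2, 0.7, 98.5]
wrist_force: [-4.9, -7.0, 12.4]
opening: 0.0002
```

Request:
servo_tool(
  moves=[
    [[0, 0, 0, 0.2, 0, 0.18, 0], [0, 0, 0, 0.2, 0, 0.18, 0], [0, 0, 0, 0.2, 0, 0.18, 0]],
  ],
)

```text
time: 7.53
ee_pos: [0.6026, -0.1231, 0.0018]
tcp_rot: [178.9, 1.3, 98.3]
wrist_force: [-4.5, -5.1, 12.8]
opening: -0.0001
```

```bash
python3 - <<'E'
from h import *
to([.5997,-.1211,.0]);turn(98.7)
cv2.imwrite('pics/w9.png',imaging.camera('wrist')[0:350,170:470].repeat(2,0).repeat(2,1)[:600])
E
```

```text
t 7.533 pos [ 0.6026 -0.1231  0.0018] rpy [178.93   1.28  98.29] F [-4.53 -5.07 12.77] op -0.0001 shift cm [ 0.25 -0.26  0.17]
rotvec [ 0.0185  0.0223 -0.007 ]
```

View pics/w9.png

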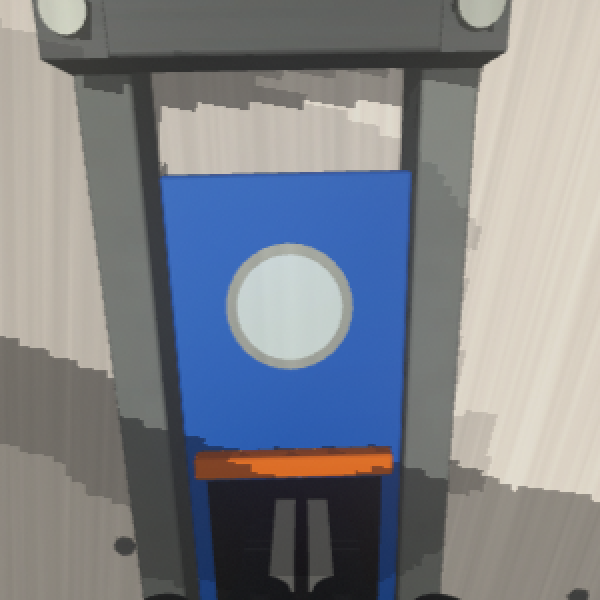

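Request:
servo_tool(
  moves=[
    [[0.012, 0.015, -0.003, 0.35, -0.08, 0.22, 0], [0.012, 0.015, -0.003, 0.35, -0.06, 0.22, 0], [0.006, 0.01, 0, 0.35, -0.05, 0.22, 0]],
  ],
)

```text
time: 7.83
ee_pos: [0.6027, -0.1184, 0.0017]
tcp_rot: [-179.8, -0.3, 98.5]
wrist_force: [-1.3, -8.4, 13.1]
opening: 0.0001
```

```bash
python3 - <<'E'
from h import *
to([.5997,-.1211,.0]);turn(98.7)
E
```

```text
t 7.833 pos [ 0.6027 -0.1184  0.0017] rpy [-179.81   -0.33   98.46] F [-1.33 -8.38 13.1 ] op 0.0001 shift cm [-0.23 -0.34  0.17]
rotvec [-0.0033 -0.0058 -0.0041]
```

Request:
servo_tool(
  moves=[
    [[0, 0.004, -0.002, 0.35, -0.12, 0.3, 0], [0.004, 0.006, -0.002, 0.35, -0.12, 0.3, 0], [0.004, 0.006, 0, 0.35, -0.12, 0.3, 0], [0.004, 0.006, 0, 0.35, -0.1, 0.3, 0]],
  ],
)

```text
time: 8.17
ee_pos: [0.6031, -0.1155, 0.0013]
tcp_rot: [-180.0, -0.3, 98.3]
wrist_force: [-3.5, -11.3, 16.3]
opening: -0.0001
```

```bash
python3 - <<'E'
from h import *
to([.5997,-.1211,.0]);turn(98.7)
cv2.imwrite('pics/w10.png',imaging.camera('wrist')[0:350,170:470].repeat(2,0).repeat(2,1)[:600])
E
```

```text
t 8.167 pos [ 0.6031 -0.1155  0.0013] rpy [-180.     -0.33   98.32] F [ -3.45 -11.31  16.33] op -0.0001 shift cm [-0.51 -0.42  0.13]
rotvec [-0.0001 -0.0057 -0.0067]
```

View pics/w10.png

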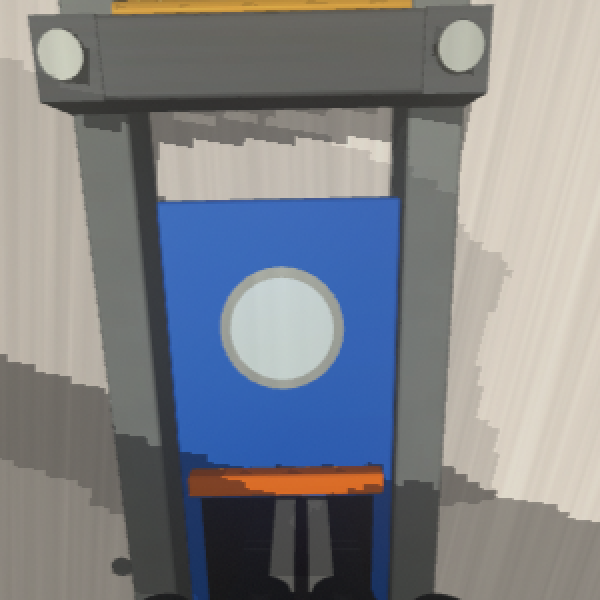

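The tips have now reached the rib (rows 499 and 497). Pushing harder.

Request:
servo_tool(
  moves=[
    [[0, -0.002, -0.003, 0.5, -0.05, 0.28, 0], [0.004, 0.006, -0.002, 0.55, -0.05, 0.28, 0], [0.004, 0.006, 0, 0.55, -0.05, 0.28, 0]],
  ],
)

```text
time: 8.47
ee_pos: [0.6029, -0.1091, 0.0014]
tcp_rot: [180.0, 0.2, 98.2]
wrist_force: [-6.7, -15.3, 18.2]
opening: -0.0003
```

Request:
servo_tool(
  moves=[
    [[0.002, 0.006, -0.003, 0.55, -0.05, 0.28, 0], [0.004, 0.006, -0.002, 0.55, -0.05, 0.28, 0], [0.004, 0.006, 0, 0.55, -0.05, 0.28, 0]],
  ],
)

```text
time: 8.72
ee_pos: [0.6018, -0.1031, 0.0013]
tcp_rot: [-179.8, 0.3, 98.1]
wrist_force: [-6.5, -14.6, 17.1]
opening: -0.0003
```

```bash
python3 - <<'E'
from h import *
to([.5997,-.1211,.0]);turn(98.7)
cv2.imwrite('pics/w11.png',imaging.camera('wrist')[0:350,170:470].repeat(2,0).repeat(2,1)[:600])
E
```

```text
t 8.717 pos [ 0.6018 -0.1031  0.0013] rpy [-179.82    0.35   98.1 ] F [ -6.47 -14.6   17.15] op -0.0003 shift cm [-1.75 -0.46  0.15]
rotvec [-0.0031  0.0061 -0.0104]
```

View pics/w11.png

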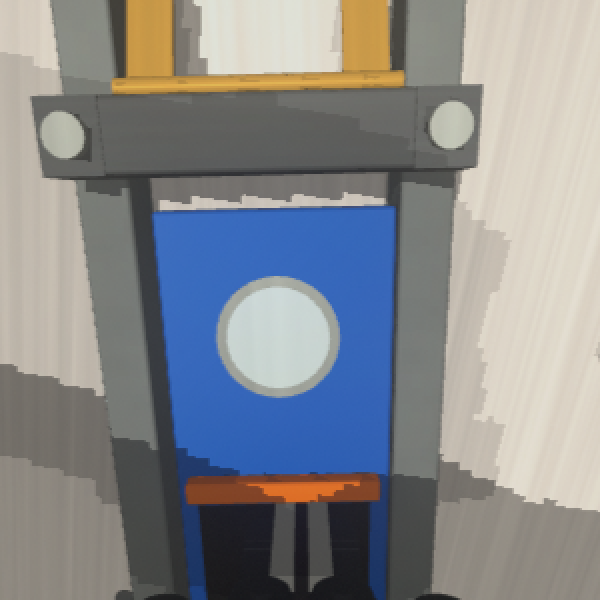

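The carrier is sliding with the rib: the front gap to the bridge is down to about 30 px. I'll continue, with more sideways correction.

Request:
servo_tool(
  moves=[
    [[0, 0.006, -0.005, 0.55, -0.15, 0.28, 0], [0, 0.006, -0.005, 0.55, -0.15, 0.28, 0], [0.002, 0.006, -0.003, 0.55, -0.15, 0.28, 0], [0.002, 0.006, -0.003, 0.55, -0.15, 0.28, 0]],
  ],
)

```text
time: 9.1
ee_pos: [0.6002, -0.0918, 0.0014]
tcp_rot: [179.4, 0.2, 98.6]
wrist_force: [-0.5, -9.4, 15.4]
opening: 0.0002
```

Request:
servo_tool(
  moves=[
    [[0, 0.006, -0.003, 0.55, -0.15, 0.28, 0], [0, 0.006, -0.003, 0.55, -0.15, 0.28, 0], [0.002, 0.006, -0.003, 0.55, -0.15, 0.28, 0], [0.002, 0.006, -0.003, 0.55, -0.15, 0.28, 0]],
  ],
)

```text
time: 9.43
ee_pos: [0.5986, -0.0805, 0.0014]
tcp_rot: [178.6, 0.0, 98.9]
wrist_force: [-0.4, -10.4, 15.0]
opening: -0.0001
```

```bash
python3 - <<'E'
from h import *
to([.5997,-.1211,.0]);turn(98.7)
cv2.imwrite('pics/w12b.png',imaging.camera('wrist')[0:350,170:470].repeat(2,0).repeat(2,1)[:600])
E
```

```text
t 9.433 pos [ 0.5986 -0.0805  0.0014] rpy [1.7865e+02 5.0000e-02 9.8930e+01] F [ -0.44 -10.41  15.02] op -0.0001 shift cm [-4.03 -0.53  0.13]
rotvec [0.0236 0.0008 0.0041]
```

View pics/w12b.png

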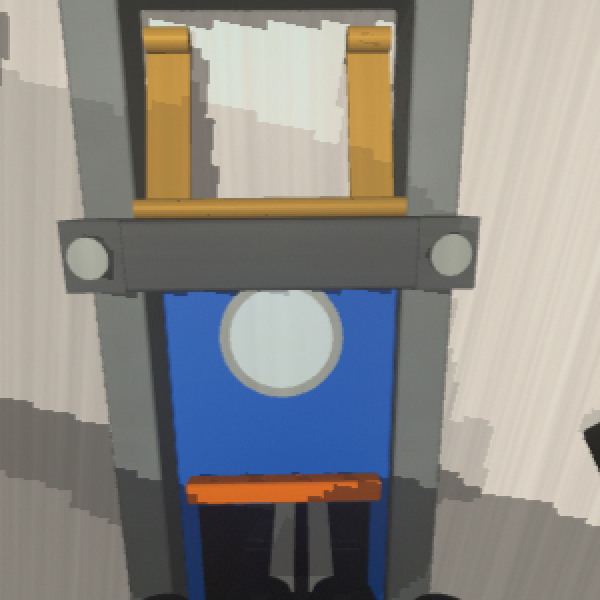

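The front edge is under the bridge. Continuing with a bit more down-force for the leaf.

Request:
servo_tool(
  moves=[
    [[0.01, 0.006, 0, 0.6, -0.12, 0.33, 0], [0.008, 0.006, 0, 0.6, -0.12, 0.33, 0], [0.008, 0.006, 0, 0.6, -0.12, 0.33, 0], [0.008, 0.006, 0, 0.6, -0.12, 0.33, 0]],
  ],
)

```text
time: 9.82
ee_pos: [0.5966, -0.0705, 0.0014]
tcp_rot: [179.8, 0.3, 98.4]
wrist_force: [-4.7, -15.2, 20.1]
opening: -0.0
```

Request:
servo_tool(
  moves=[
    [[0.005, 0.006, 0, 0.6, -0.12, 0.33, 0], [0.004, 0.006, 0, 0.6, -0.12, 0.33, 0], [0.004, 0.006, 0, 0.6, -0.12, 0.33, 0], [0.004, 0.006, 0, 0.6, -0.12, 0.33, 0]],
  ],
)

```text
time: 10.15
ee_pos: [0.5949, -0.0609, 0.0014]
tcp_rot: [179.9, 0.5, 97.8]
wrist_force: [-5.3, -15.3, 22.1]
opening: 0.0
```

```bash
python3 - <<'E'
from h import *
to([.5997,-.1211,.0]);turn(98.7)
cv2.imwrite('pics/w13.png',imaging.camera('wrist')[0:350,170:470].repeat(2,0).repeat(2,1)[:600])
E
```

```text
t 10.15 pos [ 0.5949 -0.0609  0.0014] rpy [179.93   0.54  97.82] F [ -5.32 -15.3   22.08] op 0.0 shift cm [-6.03 -0.35  0.19]
rotvec [ 0.0011  0.0095 -0.0153]
```

View pics/w13.png

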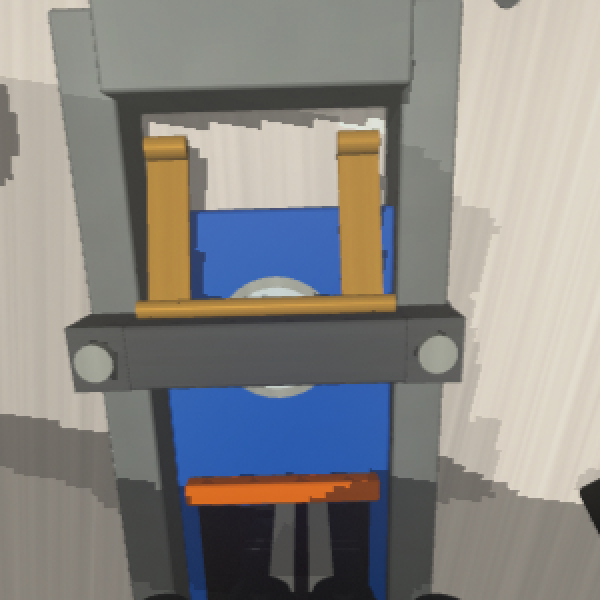

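Request:
servo_tool(
  moves=[
    [[0, 0.006, -0.008, 0.65, -0.15, 0.3, 0], [0, 0.006, -0.006, 0.65, -0.15, 0.3, 0], [0.002, 0.006, -0.004, 0.65, -0.15, 0.3, 0], [0.002, 0.006, -0.004, 0.65, -0.15, 0.3, 0]],
  ],
)

```text
time: 10.53
ee_pos: [0.593, -0.0472, 0.0014]
tcp_rot: [179.2, 0.6, 98.6]
wrist_force: [-1.4, -14.0, 17.6]
opening: 0.0001
```

Request:
servo_tool(
  moves=[
    [[0, 0.006, -0.004, 0.65, -0.15, 0.3, 0], [0, 0.006, -0.004, 0.65, -0.15, 0.3, 0], [0.002, 0.006, -0.004, 0.65, -0.15, 0.3, 0], [0.002, 0.006, -0.004, 0.65, -0.15, 0.3, 0]],
  ],
)

```text
time: 10.87
ee_pos: [0.5921, -0.0387, 0.0015]
tcp_rot: [178.4, 1.3, 98.9]
wrist_force: [2.3, -39.1, 13.8]
opening: -0.0003
```

```bash
python3 - <<'E'
from h import *
to([.5997,-.1211,.0]);turn(98.7)
cv2.imwrite('pics/w14.png',imaging.camera('wrist')[0:350,170:470].repeat(2,0).repeat(2,1)[:600])
E
```

```text
t 10.867 pos [ 0.5921 -0.0387  0.0015] rpy [178.37   1.27  98.86] F [  2.27 -39.08  13.8 ] op -0.0003 shift cm [-8.25 -0.52  0.32]
rotvec [0.0285 0.0221 0.0031]
```

View pics/w14.png

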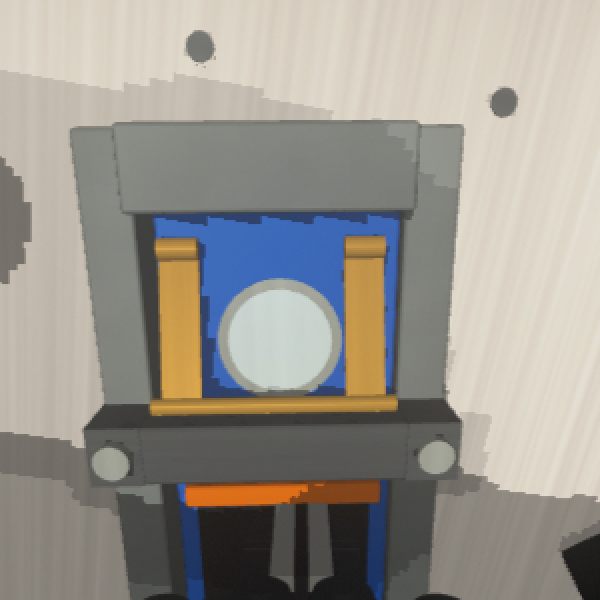

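The carrier meets the end stop: push rose from 14 to 39 N, and no gap to the stop is visible in the picture (rows 213–218). I'll ease the push while still pressing, then unload the press gently and straight up.

Request:
servo_tool(
  moves=[
    [[0, 0, 0, 0.25, 0, 0.28, 0], [0, 0, 0, 0.15, 0, 0.28, 0], [0, 0, 0, 0.1, 0, 0.25, 0]],
  ],
)

```text
time: 11.17
ee_pos: [0.593, -0.0397, 0.0015]
tcp_rot: [178.0, 1.9, 98.5]
wrist_force: [-10.8, -1.5, 20.5]
opening: 0.0001
```

Request:
servo_tool(
  moves=[
    [[0, 0, 0, 0.05, 0, 0.1, 0], [0, 0, 0, 0.03, 0, -0.05, 0], [0, 0, 0, 0.0, 0, -0.1, 0]],
  ],
)

```text
time: 11.42
ee_pos: [0.5928, -0.0398, 0.0051]
tcp_rot: [177.9, 1.9, 98.5]
wrist_force: [-2.0, 0.5, 3.7]
opening: 0.0003
```

Request:
servo_tool(
  moves=[
    [[0, 0, 0, 0.0, 0, -0.2, 0], [0, 0, 0, 0.0, 0, -0.2, 0]],
  ],
)

```text
time: 11.58
ee_pos: [0.5928, -0.0398, 0.0094]
tcp_rot: [177.9, 2.0, 98.4]
wrist_force: [0.2, 0.2, -0.4]
opening: -0.0003
```

```bash
python3 - <<'E'
from h import *
to([.5997,-.1211,.0]);turn(98.7)
cv2.imwrite('pics/w15.png',imaging.camera('wrist')[0:350,170:470].repeat(2,0).repeat(2,1)[:600])
E
```

```text
t 11.583 pos [ 0.5928 -0.0398  0.0094] rpy [177.9    1.96  98.44] F [ 0.17  0.15 -0.39] op -0.0003 shift cm [-8.11 -0.55  1.2 ]
rotvec [ 0.0366  0.0343 -0.0039]
```

View pics/w15.png

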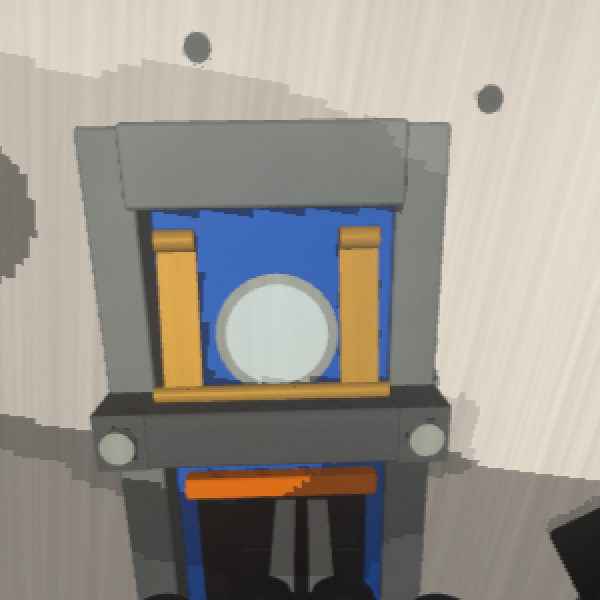

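Request:
servo_tool(
  moves=[
    [[0, 0, 0, 0, 0, -0.5, 0], [0, 0, 0, -0.2, 0, -1.0, 0], [0.012, 0.012, 0, -0.5, 0, -1.5, 0], [0.012, 0.012, 0, -1.0, 0, -2, 0], [0.012, 0.012, 0, -1.5, 0, -2, 0], [0, 0, 0, -1.5, 0, -2, 0], [0, 0, 0, -2, 0, 0, 0], [0, 0, 0, 0, 0, 0, 0], [0, 0, 0, 0, 0, 0, 0]],
  ],
)

```text
time: 12.38
ee_pos: [0.6006, -0.1071, 0.1083]
tcp_rot: [-180.0, -0.2, 98.6]
wrist_force: [0.4, 1.1, -0.4]
opening: 0.0
```

```bash
python3 - <<'E'
from h import *
import json
to([.5997,-.1211,.0])
c=imaging.calibration('wrist');im=imaging.camera('wrist');cv2.imwrite('pics/w16r.png',im)
c['camera_from_world']=c['camera_from_world'].tolist();json.dump(c,open('w16.json','w'))
cv2.imwrite('pics/w16.png',cv2.resize(im[0:260,200:440],None,fx=2.3,fy=2.3,interpolation=cv2.INTER_CUBIC))
t=imaging.camera('top');cv2.imwrite('pics/top16.png',cv2.resize(t[110:230,280:420],None,fx=5,fy=5,interpolation=cv2.INTER_CUBIC))
E
```

```text
t 12.383 pos [ 0.6006 -0.1071  0.1083] rpy [-1.7996e+02 -1.7000e-01  9.8610e+01] F [ 0.41  1.11 -0.42] op 0.0 shift cm [-1.4  -0.29 10.83]
```

View pics/w16.png

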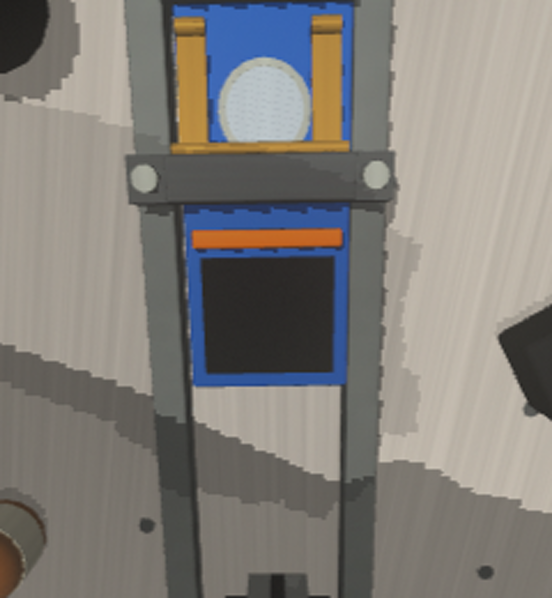

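View pics/top16.png

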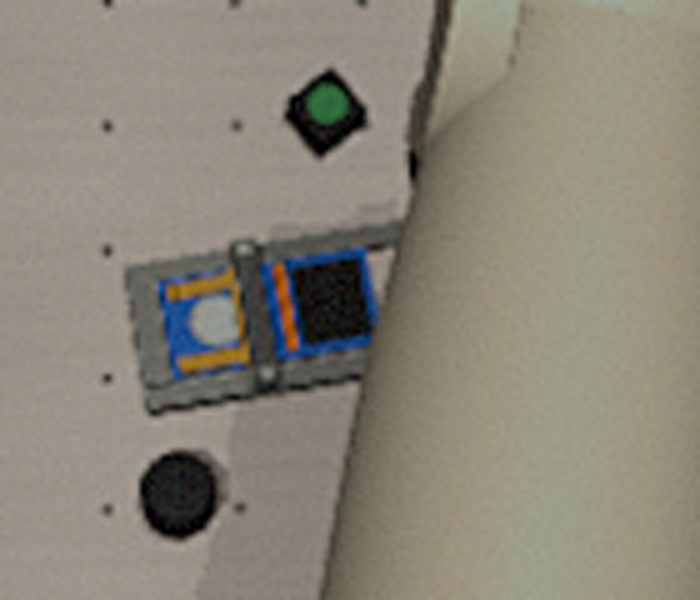

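Request:
servo_tool(
  moves=[
    [[0, 0, 0, -2.5, 0, -2, 0], [0, 0, 0, -2.5, 0, -2, 0], [0, 0, 0, -2.5, 0, 0, 0], [0, 0, 0, 0, 0, 0, 0], [0, 0, 0, 0, 0, 0, 0]],
  ],
)

```text
time: 12.9
ee_pos: [0.6098, -0.1779, 0.1454]
tcp_rot: [-179.5, -0.4, 99.0]
wrist_force: [0.3, 1.0, -1.3]
opening: 0.0001
```

```bash
python3 - <<'E'
from h import *
import json
c0=json.load(open('w16.json'));c0['camera_from_world']=np.array(c0['camera_from_world'])
c=imaging.calibration('wrist');im=imaging.camera('wrist');cv2.imwrite('pics/w17r.png',im)
cv2.imwrite('pics/w17.png',cv2.resize(im[0:200,220:420],None,fx=3,fy=3,interpolation=cv2.INTER_CUBIC))
a=np.radians(98.7);ex=np.array([np.cos(a),np.sin(a),0]);O=np.array([.5866,-.0458,0])
P=lambda u,v:(200+u/2.3,v/2.3)
for n,u,v,z,e in[('rib',268,238,.0325,19),('rear edge',272,384,.0265,-32),('padc',268,314,.0265,-7),('screwL',144,179,.045,37),('screwR',377,174,.045,37)]:
    p=onz(c0,*P(u,v),z);print(n,'holder x',((p-O)@ex*1000).round(1),'expected',e,p.round(4))
E
```

```text
rib holder x 19.0 expected 19 [ 0.5863 -0.0266  0.0325]
rear edge holder x -31.5 expected -32 [ 0.595  -0.0764  0.0265]
padc holder x -6.4 expected -7 [ 0.5899 -0.0518  0.0265]
screwL holder x 36.3 expected 37 [ 0.5463 -0.0152  0.045 ]
screwR holder x 37.6 expected 37 [ 0.6168 -0.0032  0.045 ]
```

View pics/w17.png

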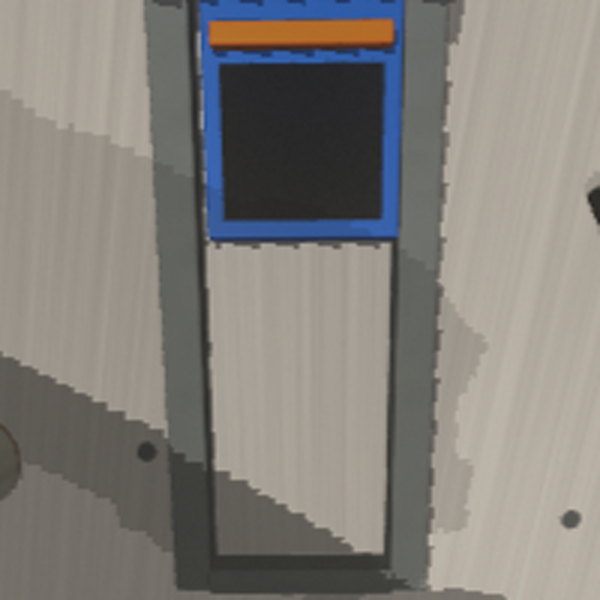

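The carrier reads home to within 0.6 mm at every point checked, level, and it stayed put after release. The robot is clear, so I'm handing in.

```bash
python3 -c "
from workcell import bot
print(bot.job_done())"
```

```text
the job is handed in; nothing more can be done
None
```

The blue carrier is home against the end stop and stayed there after I let go. I pressed it down on the thumb pad with about 13–22 N, which put the platen at or near its hard stop. Still pressing, I slid it under the bridge and the leaf until the push jumped from 14 to 39 N at the stop, then eased off and lifted straight up. I handed in just after 12.9 s.

**Last checks:**
- **Position:** in holder x, the rib read 19.0 mm (expected 19), the rear edge -31.5 (expected -32) and the pad centre -6.4 (expected -7). Front edge against the stop: no gap seen, though the last close view does not show the stop face directly.
- **Clamping:** the wrist force was near zero after release and the carrier did not slip back. I had no direct reading of the platen or leaf angle.
- **Bench:** I touched nothing else, though I did not re-measure the bystanders afterwards. The cube and the can looked unmoved in the last top view.

**What disagreed:**
- **Fingertip height:** contact came at a reported tip height of about 8 mm, while the pad measured 30 mm. The real fingertips were about 21 mm higher than reported, so I went down by feel and by picture.
- **Sideways offset:** the tips ran about 4 mm off the carrier's midline during the slide and tilted up to about 2°. Neither stopped the carrier going fully home.

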